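Fit the tube carousel to the tilted rotator spindle

ROBOT

A 6-joint arm with a two-finger parallel gripper is mounted at the origin on the work surface. World frame = base frame: x ahead of the robot, y to its left, z up, the work surface at z = 0. Lengths are in mm, angles in rad, forces in N, time in s.
With the tool pointing down it reaches from about 350 to 975 mm from the base axis. Payload 7.1 kg.
Tool frame: the origin (TCP) lies on the mounting face of the last link; the fingertips stand 182 mm ahead of it and the grasp point (between the pads) lies 163 mm ahead of it (ctrl.finger_overhang is the distance from the TCP to the fingertips, in mm); z points along the fingers, y is the direction in which the jaws open and shut (so a half turn about z gives the same grasp; the last joint's range is limited). The gripper opens to 88 mm and grips with 3 to 60 N. Pads are 20 mm wide; open, the fingers measure 115 mm over their backs; the gripper's body (75 mm by 178 mm) begins 61 mm behind the grasp point.
Start: joints at [1.272, 0.423, 1.63, -0, 1.089, -0.019], TCP at [172.571, 600.688, 404.675] pointing down, gripper open.
Joint ranges: [-3, 3], [-0.9, 2.11], [0.09, 2.58], [-1.31, 4.45], [0.11, 2.69], [-2.54, 2.54]. Speed limits (rad/s): [2.39, 2.39, 3.01, 3.14, 3.14, 3.14].

INTERFACE

Orientations are given as a rotation vector (axis times angle).
In Python, from workcell import ctrl, viewer, recognise gives the robot as it stands.
- The arm moves only by the shell command python3 -m handwheel 'ROWS'. ROWS is JSON, a list of rows, each an object of numbers: "gripper": the closure, from 0 (fully open) to 1 (shut); "tx", "ty", "tz": the shift along the tool's x, y, z in m; "rx", "ry", "rz": the turn, a rotation vector about the tool's x, y, z in degrees. In form: [{"gripper": .., "tx": .., "ty": .., "tz": .., "rx": .., "ry": .., "rz": ..}, ...]. A call has 1 to 8 rows; each row shifts and turns the commanded pose from where the row before left it, along the tool's axes as they then stand; what a row does not reach is not made up. A row lasts 1/8 s, in which the tool goes at most 62.5 mm and 10.7 degrees, less where a joint would pass 70% of its speed; a pose out of reach is approached as far as the arm can. A call with a gripper value outside its range is refused whole. The fingers move at their own pace and stop on an object; the grip force is fixed at half the most. Time passes only in rows, so rows that do not move let the fingers close. It gives the time, the measured TCP pose, the force and the opening at its end, in the units of the state.
- ctrl.get_obs(): the state, without advancing time (a new reading comes with each control period).
- viewer.get_image(name): name is "scene" or "top"; returns a dict with "image" (400x640x3 uint8, red, green, blue), "range_z" (400x640 float32, mm along the optical axis (not along the pixel's ray), 0 where there is no reading), "vfov" (degrees; the focal length in pixels is half the picture's height over the tangent of half this angle, whatever the lens; pixels are square), "cx", "cy" (the principal point, pixels), "extrinsics" (4x4, takes a point from world to camera coordinates). Camera axes: x right, y up, looking along -z (the intrinsics and any distortion apply to the point x, -y, -z); pixel columns grow to the right and rows downward; lengths in mm; the calibration is good to about 2 mm. A picture is of the moment at which its call begins.
- ctrl.close_job(): hands the job in, once; it reports no verdict.
Trained networks look in a picture, given as the dict that the camera call returned (one of the last four; its "shot" number tells which), for a name from the list of things; names that differ only in an ending like _2 or _b are one class to them, and where a whole thing is asked for, a point or a joint stands for the part that bears it (a point fixed in the world has none). Each returns a list of dicts, best first, with "p" (0 to 1); they miss things now and then, are a little off and sometimes report something else, mostly with a low value. They report only what shows in the picture. A call takes as long as a camera call. They do not tell look-alikes from the thing itself.
- recognise(picture, name): "xy" ([column, row] as shares, 0 to 1, of the picture: columns of its width, rows of its height, amid what is visible of it).
The state is a dict: "t": time; "qpos": joint angles; "qvel": joint speeds; "joint_torque": joint torques, N m; "ee_pos": TCP position; "orientation": TCP orientation; "ft_force": force on the tool from outside, world axes, zero at the start; "moment": the same for the moment, N m; "width": finger opening in mm.
Only numpy, scipy, OpenCV 4.12 (cv2) and the standard library are available. Lean on these libraries where they do the work, as an engineer would, in place of code of your own. Each camera call takes 0.05 s, during which the arm holds its last target.

TASK

Load the tube rotator: lift the tube carousel off its loading stand (the black knob is its handle), set its tapered shank lightly into the brass taper sleeve of the rotator's tilted spindle and let go of it. Then tap it along the spindle until the sleeve has been driven fully home and the taper is locked. Leave the carousel seated squarely and free of the hand, and do not push the other things on the bench about.

Things in the scene. Friction and masses are not known exactly. Their poses are not given: they have to be found in the camera images.
- carousel: Tube carousel, about 0.3 kg, same all round: blue disc 150 mm across (z 10 to 14 mm) with 12 capped tubes round its rim (60 mm radius, z -24 to 19 mm), black knob above, steel tapered shank below, hub 40 mm across (z 0 to 10 mm). Origin: centre of the hub's flat shoulder, where the shank begins; z up along the axis through the knob. Starts upright on the stand; its turn about z does not matter.
- knob_top (a point): Centre of the flat top of the carousel's black knob, 62 mm along z from the carousel's origin; axes as the carousel. The knob is round, 30 mm across, z 31 to 62 mm from the origin, on a neck 20 mm across.
- shank_tip (a point): Tip of the carousel's steel shank, at z = -44 mm from the carousel's origin; axes as the carousel. The shank tapers from 22 mm across at the shoulder to 16 mm at z = -42 mm, with a small lead-in to 13 mm at the tip.
- stand: Loading stand, fixed: a cream foot 124 mm across and an upright tube 46 mm across, 70 mm high, bore 27 mm. The carousel's shank hangs in the bore, its shoulder on the tube's rim. Origin: centre of the underside on the bench.
- rotator: Tube rotator, fixed: white base housing about 200 x 190 x 63 mm with dial and display; a round motor barrel, 84 mm across, tilted in a grey yoke ends in a steel spindle nose 56 mm across. The spindle leans 28 degrees (0.49 rad) from vertical towards the housing's front, the rotator's -x. Origin: on the bench, straight below the centre of the nose's face, which is 175 mm up. z up.
- sleeve_mouth (a point): Centre of the rim (34 mm across) of the brass taper sleeve in the spindle nose; moves with the sleeve. z points out of the socket along the spindle axis, 28 degrees from vertical. The bore tapers from 23.6 mm at the rim to 17.6 mm 42 mm down. Seated, the carousel's shoulder rests on the rim: its origin lies at this point, its z along this z.
- taper_sleeve (a joint): How far the brass sleeve is driven into the nose (m): 0 to 0.001 at the start, rim 6 to 7 mm proud of the steel face; 0.006 fully home, rim 1 mm proud, taper locked, hard stop. Dry friction of 8 N, plus 4 N per 10 mm/s, holds it where it is left: the carousel's weight does not move it; taps or a push on the knob of 10 to 20 N along the axis do.
- reagent_bottle: Bystander: amber bottle with a blue cap, 62 mm across, 125 mm high, between the stand and the rotator, a little nearer the robot. Origin: centre of the underside.
- petri_dishes: Bystander: stack of clear dishes, 68 mm across, 41 mm high, in front. Origin: centre of the underside.
- beaker: Bystander: glass beaker, 68 mm across, 90 mm high, front left. Origin: centre of the underside.
- timer: Bystander: flat white timer, 58 x 66 x 18 mm, front right. Origin: centre of the underside.
- tube_rack: Bystander: blue rack with capped tubes, 75 x 160 mm, 92 mm high, at the left. Origin: centre of the underside.
- slide_box: Bystander: grey slide box, 95 x 170 x 30 mm, at the right. Origin: centre of the underside.
Not all that is in view belongs to the job. What is shaped like the carousel but pink or turquoise is not meant.

How it is judged:
By the outcome, as a careful person would: the job done as asked, in the order asked, and still so for the second after the job is handed in, with the robot touching nothing.
It also fails if it takes over 54 s, if anything falls off the work surface, if the arm or the gripper's body presses on something with over 40 N, if the wrist force passes 120 N, or if a joint passes its speed limit or range.

## Working session

There is one attempt and no reset: what is moved stays moved. The work goes in short steps, Python scripts to look and compute and a shell command to move; the robot and the scene stay as the last step left them, time stands still between calls to the robot, and variables do not carry over. Pictures are saved under pics/ and viewed, and the job is handed in when it is done.

```bash
mkdir -p pics; cat > h.py <<'E'
import numpy as np, cv2
from workcell import ctrl, viewer, recognise
def K(p):
    f=200/np.tan(np.radians(p['vfov'])/2); return f,p['cx'],p['cy']
def cloud(p):
    f,cx,cy=K(p); z=p['range_z'].astype(float)
    v,u=np.mgrid[0:400,0:640]
    X=(u-cx)/f*z; Y=-(v-cy)/f*z
    P=np.stack([X,Y,-z,np.ones_like(z)],-1)
    W=P@np.linalg.inv(p['extrinsics']).T
    W=W[...,:3]; W[z<=0]=np.nan
    return W
def proj(p,w):
    f,cx,cy=K(p); c=p['extrinsics']@np.append(w,1)
    return cx+f*c[0]/-c[2], cy-f*c[1]/-c[2]
def save(p,n): cv2.imwrite('pics/'+n,p['image'][...,::-1])
E
python3 - <<'E'
from h import *
for n in ('scene','top'):
    p=viewer.get_image(n); save(p,n+'0.png'); np.savez('/tmp/%s0.npz'%n,**p)
    print(n,[k for k in p],p['vfov'],p['cx'],p['cy'],p['extrinsics'].round(3).tolist())
    W=cloud(p)
    for o in ['carousel','knob_top','stand','rotator','sleeve_mouth','reagent_bottle','petri_dishes','beaker']:
        for r in recognise(p,o)[:4]:
            u,v=int(r['xy'][0]*640),int(r['xy'][1]*400)
            print(o,round(r['p'],2),u,v,W[min(v,399),min(u,639)].round(0))
print(ctrl.get_obs())
E
```

```text
scene ['image', 'range_z', 'vfov', 'cx', 'cy', 'extrinsics', 'shot'] 51.74945837242622 317.8840061830819 205.54378391696878 [[0.216, 0.976, 0.011, -117.73], [-0.785, 0.166, 0.597, 385.139], [0.581, -0.138, 0.802, -1599.691], [0.0, 0.0, 0.0, 1.0]]
carousel 0.87 387 215 [633. 183.  90.]
carousel 0.87 479 229 [726. 429.  78.]
carousel 0.68 389 293 [855. 119.  66.]
knob_top 0.93 389 290 [857. 114.  92.]
knob_top 0.92 481 228 [729. 431.  86.]
knob_top 0.68 390 212 [639. 187. 112.]
knob_top 0.21 461 188 [580. 438.  85.]
stand 0.88 381 236 [652. 170.  11.]
rotator 0.61 260 268 [ 718. -196.   77.]
sleeve_mouth 0.58 251 213 [ 606. -195.  173.]
sleeve_mouth 0.35 145 247 [ 558. -510.   32.]
reagent_bottle 0.64 318 203 [538.   1.  75.]
petri_dishes 0.63 299 176 [393. -29.  40.]
beaker 0.73 390 155 [358. 293.  32.]
top ['image', 'range_z', 'vfov', 'cx', 'cy', 'extrinsics', 'shot'] 46.78767010470531 322.5885930268599 199.12673640754937 [[0.029, -1.0, 0.01, -10.537], [0.984, 0.031, 0.174, -610.464], [-0.175, 0.004, 0.985, -1459.856], [0.0, 0.0, 0.0, 1.0]]
carousel 0.76 191 159 [718. 432. 108.]
caro
[... 349 characters left out ...]
388.  -6.  45.]
beaker 0.87 233 266 [387. 295.   9.]
{'t': 0.9, 'qpos': array([ 1.27197933e+00,  4.23066910e-01,  1.62988314e+00, -8.92472597e-06,
        1.08861749e+00, -1.90077561e-02]), 'qvel': array([ 0.00076616, -0.00150102, -0.00101296, -0.00104571, -0.00202712,
       -0.00102694]), 'joint_torque': array([-1.00181991e-03, -5.44557166e+01, -2.74050021e+01,  6.42557186e-02,
        1.69597141e-02, -2.75902983e-05]), 'ee_pos': array([172.58475555, 600.68558043, 404.70237555]), 'orientation': array([4.38082823e-01, 3.11088634e+00, 3.69866290e-05]), 'ft_force': array([0.18078343, 0.50139265, 0.26395727]), 'moment': array([ 0.01524455, -0.0004322 , -0.01486748]), 'width': 88.0242718696443}
```

View images.

View pics/scene0.png

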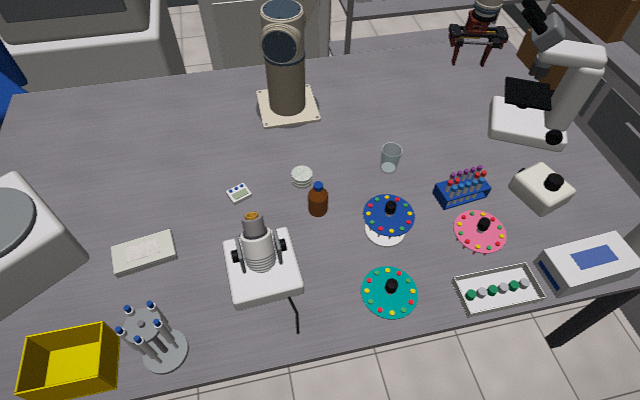

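View pics/top0.png

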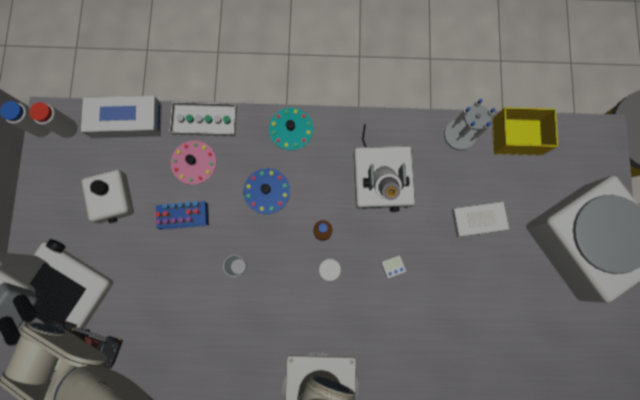

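```bash
python3 - <<'E'
from h import *
ims=[]
for n,c,m in (('scene',(388,215),(251,222)),('top',(267,190),(388,186))):
    p=dict(np.load(f'/tmp/{n}0.npz')); W=cloud(p)
    for q in (c,m):
        x,y=q; ims.append(cv2.resize(p['image'][y-35:y+35,x-45:x+45,::-1],None,fx=4,fy=4,interpolation=cv2.INTER_CUBIC))
    im=p['image'].astype(int)
    # knob: z 124..140 near
    d=np.hypot(W[...,0]-625,W[...,1]-188)
    k=(d<60)&(W[...,2]>120)&(W[...,2]<150)
    print(n,'knob',k.sum(),W[k].mean(0).round(1),W[k].min(0).round(0),W[k].max(0).round(0),np.median(W[k][:,2]))
    blue=(im[...,2]>im[...,0]+40)&(d<110)&(W[...,2]>70)&(W[...,2]<105)
    Q=W[blue]; print('disc',blue.sum(),np.median(Q[:,2]),(Q.max(0)+Q.min(0))/2,Q.max(0)-Q.min(0))
    r=(np.hypot(W[...,0]-610,W[...,1]+195)<70)&(W[...,2]>145)
    np.set_printoptions(suppress=True,linewidth=200)
    print('rot',r.sum()); vs,us=np.nonzero(r)
    br=r&(im[...,0]>im[...,2]+45)
    print('brass',br.sum(),W[br].mean(0),W[br].min(0),W[br].max(0))
    print(np.c_[us,vs,W[r].round(0)][::max(1,r.sum()//40)].astype(int).tolist())
cv2.imwrite('pics/crop0.png',np.vstack([np.hstack(ims[:2]),np.hstack(ims[2:])]))
E
```

```text
scene knob 95 [628.2 187.6 130.4] [611. 175. 120.] [641. 203. 135.] 131.39651656178694
disc 1334 84.12802265207239 [624.802674   190.35895777  91.11274799] [150.46339944 148.32902493  26.65888148]
rot 568
brass 84 [ 617.59214564 -195.34926998  178.51837536] [ 601.34368745 -210.99282075  165.37005267] [ 635.08902308 -179.67293215  188.72733626]
[[249, 212, 602, -200, 174], [251, 213, 606, -195, 173], [249, 214, 606, -201, 171], [244, 215, 605, -214, 169], [258, 215, 617, -178, 175], [252, 216, 626, -193, 187], [245, 217, 623, -211, 183], [259, 217, 629, -176, 181], [251, 218, 631, -197, 185], [244, 219, 624, -215, 176], [258, 219, 637, -179, 184], [250, 220, 636, -200, 184], [242, 221, 631, -220, 179], [256, 221, 643, -185, 186], [249, 222, 641, -203, 184], [263, 222, 630, -168, 157], [255, 223, 645, -189, 181], [247, 224, 642, -209, 179], [261, 224, 644, -174, 170], [253, 225, 649, -194, 180], [246, 226, 644, -212, 173], [261, 226, 646, -175, 164], [254, 227, 649, -193, 169], [247, 228, 649, -211, 170], [261, 228, 648, -176, 158], [254, 229, 654, -194, 167], [247, 230, 649, -212, 161
[... 1159 characters left out ...]
 [394, 184, 640, -205, 186], [387, 185, 637, -184, 182], [397, 185, 636, -213, 190], [390, 186, 635, -194, 178], [382, 187, 633, -171, 170], [392, 187, 630, -199, 187], [383, 188, 628, -173, 179], [393, 188, 627, -202, 187], [383, 189, 624, -172, 183], [396, 189, 626, -212, 179], [387, 190, 621, -184, 185], [381, 191, 622, -169, 164], [393, 191, 623, -205, 164], [384, 192, 617, -176, 175], [395, 192, 618, -210, 172], [387, 193, 613, -185, 181], [397, 193, 615, -216, 173], [389, 194, 613, -193, 163], [399, 194, 613, -222, 171], [392, 195, 608, -200, 178], [386, 196, 605, -183, 170], [396, 196, 607, -214, 167], [391, 197, 602, -198, 173], [388, 198, 600, -190, 167], [387, 199, 597, -187, 167]]
```

View pics/crop0.png

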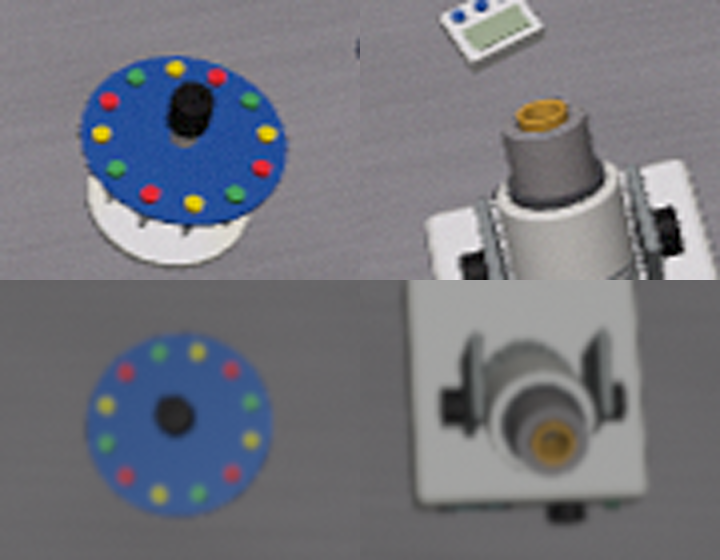

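Candidates (scene pixels): blue carousel (388,215) on its white stand, turquoise one (389,293), and pink one (480,230). The blue one matches the description, and it is the only one on a stand; the crop confirms it. Next I'll fit the rotator.

```bash
cat > rot.py <<'E'
from h import *
from scipy.optimize import least_squares
np.set_printoptions(suppress=True,linewidth=200,precision=1)
t=np.radians(28)
for n in ('scene','top'):
    p=dict(np.load(f'/tmp/{n}0.npz')); W=cloud(p); im=p['image'].astype(int)
    # housing top
    m=(abs(W[...,0]-690)<160)&(abs(W[...,1]+196)<160)&(abs(W[...,2]-63)<5)&(im.min(-1)>95)
    m=cv2.morphologyEx(m.astype(np.uint8),cv2.MORPH_OPEN,np.ones((3,3)))
    Q=W[m>0][:,:2].astype(np.float32)
    print(n,'housing',cv2.minAreaRect(Q), m.sum())
    br=(im[...,0]>im[...,2]+45)&(np.hypot(W[...,0]-615,W[...,1]+195)<60)&(W[...,2]>100)
    c=max(cv2.findContours(br.astype(np.uint8),cv2.RETR_EXTERNAL,cv2.CHAIN_APPROX_NONE)[0],key=len)
    print('brass ellipse',cv2.fitEllipse(c),cv2.minEnclosingCircle(c))
    S=W[(np.hypot(W[...,0]-630,W[...,1]+195)<75)&(W[...,2]>130)]
    for yaw in (None,0):
        def res(q):
            y=q[2] if yaw is None else yaw
            a=np.array([-np.sin(t)*np.cos(y),-np.sin(t)*np.sin(y),np.cos(t)])
            d=S-np.array([q[0],q[1],175]); h=d@a; r=np.linalg.norm(d-np.outer(h,a),axis=1)
            side=np.where((h<3)&(h>-45)&(r>20),abs(r-28),99)
            face=np.where(r<31,abs(h),99)
            rim=np.where(r<19.,abs(h-6.5),99); inb=np.where((r<12)&(h<6),0,99)
            barrel=np.where(h<-30,abs(r-42),99)
            return np.minimum.reduce([side,face,rim,inb,barrel,np.full(len(r),12.)])
        best=min((least_squares(res,[x,y,w],loss='soft_l1',f_scale=2,diff_step=1e-3) for x in (610,620,630) for y in (-190,-200) for w in (-.1,0.05)),key=lambda s:s.cost)
        print('fit',best.x[:2],np.degrees(best.x[2]),best.cost,len(S))
E
python3 rot.py
```

```text
scene housing ((693.1519775390625, -191.50119018554688), (199.27621459960938, 187.6264190673828), 3.8663949966430664) 2683
brass ellipse ((251.10794067382812, 215.41433715820312), (7.166937828063965, 12.516512870788574), 78.44464874267578) ((251.0, 214.5), 6.18475866317749)
fit [ 617.  -196.9] 5.208796550922645 3930.451932417084 942
fit [ 617.2 -195.2] -5.729577951308233 3951.0303238779325 942
top housing ((692.9308471679688, -190.97291564941406), (197.04721069335938, 186.8045196533203), 3.697580575942993) 1336
brass ellipse ((390.9697570800781, 191.30982971191406), (9.570734024047852, 10.10588550567627), 65.22679901123047) ((390.9166564941406, 191.22222900390625), 5.228314399719238)
fit [ 618.4 -197.5] 4.892504396029868 3452.8378137142636 631
fit [ 618.2 -196.1] -5.729577951308233 3454.378253615934 631
```

```bash
python3 -m handwheel '[{"gripper":0,"tx":-0.04,"ty":-0.02,"rz":-2},{"gripper":0,"tx":-0.04,"ty":-0.02,"rz":-2},{"gripper":0,"tx":-0.04,"ty":-0.02,"rz":-2},{"gripper":0,"tx":-0.04,"ty":-0.02,"rz":-2},{"gripper":0,"tx":-0.04,"ty":-0.02,"rz":-2},{"gripper":0,"tx":-0.04,"ty":-0.02,"rz":-2},{"gripper":0,"tx":-0.04,"ty":-0.02,"rz":-2},{"gripper":0,"tx":-0.04,"ty":-0.02,"rz":-2}]'
```

```text
$[0]: bad value
```

```bash
python3 - <<'E'
from h import *
for n in ('scene','top'):
    p=dict(np.load(f'/tmp/{n}0.npz'))
    print(n,proj(p,[614.7,-197.4,180.7]),proj(p,[626,190,132]))
    im=p['image'].astype(int);W=cloud(p)
    k=(im.max(-1)<60)&(np.hypot(W[...,0]-626,W[...,1]-190)<40)&(W[...,2]>95)
    v,u=np.nonzero(k);print('knob px',u.min(),u.max(),v.min(),v.max(),u.mean(),v.mean())
E
python3 -m handwheel '[{"gripper":0.0,"tx":-0.04,"ty":-0.02,"tz":0.0,"rx":0.0,"ry":0.0,"rz":-2.0},{"gripper":0.0,"tx":-0.04,"ty":-0.02,"tz":0.0,"rx":0.0,"ry":0.0,"rz":-2.0},{"gripper":0.0,"tx":-0.04,"ty":-0.02,"tz":0.0,"rx":0.0,"ry":0.0,"rz":-2.0},{"gripper":0.0,"tx":-0.04,"ty":-0.02,"tz":0.0,"rx":0.0,"ry":0.0,"rz":-2.0},{"gripper":0.0,"tx":-0.04,"ty":-0.02,"tz":0.0,"rx":0.0,"ry":0.0,"rz":-2.0},{"gripper":0.0,"tx":-0.04,"ty":-0.02,"tz":0.0,"rx":0.0,"ry":0.0,"rz":-2.0},{"gripper":0.0,"tx":-0.04,"ty":-0.02,"tz":0.0,"rx":0.0,"ry":0.0,"rz":-2.0},{"gripper":0.0,"tx":-0.04,"ty":-0.02,"tz":0.0,"rx":0.0,"ry":0.0,"rz":-2.0}]'
```

```text
scene (np.float64(250.13278621298207), np.float64(214.12288489850545)) (np.float64(390.7290061477446), np.float64(204.0341235408468))
knob px 385 395 201 214 390.1333333333333 207.26666666666668
top (np.float64(391.27450757340057), np.float64(192.47431469014884)) (np.float64(264.4648421516578), np.float64(188.04832562600586))
knob px 261 269 185 193 265.24590163934425 188.63934426229508
t: 1.9
ee_pos: [463.7, 392.2, 404.9]
orientation: [-0.001, 3.141, 0.0]
ft_force: [-0.5, 0.9, -0.1]
width: 88.0
```

```bash
cat > rim.py <<'E'
from h import *
from scipy.optimize import least_squares
t=np.radians(28);y=np.radians(4);a=np.array([-np.sin(t)*np.cos(y),-np.sin(t)*np.sin(y),np.cos(t)])
e1=np.array([-np.sin(y),np.cos(y),0]);e2=np.cross(a,e1)
D=[]
for n in ('scene','top'):
    p=dict(np.load(f'/tmp/{n}0.npz')); im=p['image'].astype(int);W=cloud(p)
    r=(np.hypot(W[...,0]-615,W[...,1]+195)<60)&(W[...,2]>100)
    w=np.clip(im[...,0]-im[...,2]-20,0,50)*r
    nz=np.argwhere(w>0); v0,u0=nz.min(0);v1,u1=nz.max(0)
    br=w>25; v,u=np.nonzero(br); D.append((p,u.mean(),v.mean(),br.sum(),u.min(),u.max(),v.min(),v.max())); print(n,D[-1][1:])
def model(p,m,h=6.5):
    pts=[proj(p,m+17*(np.cos(b)*e1+np.sin(b)*e2)-k*a) for b in np.linspace(0,6.28,60) for k in (0,h)]
    H=cv2.convexHull(np.array(pts,np.float32)); M=cv2.moments(H)
    return M['m10']/M['m00'],M['m01']/M['m00'],M['m00']
for sel in ([0],[1],[0,1]):
    f=lambda q:np.concatenate([np.array(model(D[i][0],np.array([q[0],q[1],175])+6.5*a)[:2])-D[i][1:3] for i in sel])
    s=least_squares(f,[617,-197]); m=np.array([*s.x,175])+6.5*a; print(sel,'nose',s.x,'rim',m,'res',s.fun,[model(D[i][0],m)[2] for i in sel])
E
python3 rim.py
python3 -m handwheel '[{"gripper":0.0,"tx":-0.03,"ty":-0.034,"tz":0.0,"rx":0.0,"ry":0.0,"rz":0.0},{"gripper":0.0,"tx":-0.03,"ty":-0.034,"tz":0.0,"rx":0.0,"ry":0.0,"rz":0.0},{"gripper":0.0,"tx":-0.03,"ty":-0.034,"tz":0.0,"rx":0.0,"ry":0.0,"rz":0.0},{"gripper":0.0,"tx":-0.03,"ty":-0.034,"tz":0.01,"rx":0.0,"ry":0.0,"rz":0.0},{"gripper":0.0,"tx":-0.03,"ty":-0.034,"tz":0.02,"rx":0.0,"ry":0.0,"rz":0.0},{"gripper":0.0,"tx":-0.012,"ty":-0.032,"tz":0.02,"rx":0.0,"ry":0.0,"rz":0.0},{"gripper":0.0,"tx":0.0,"ty":0.0,"tz":0.0,"rx":0.0,"ry":0.0,"rz":0.0}]'
```

```text
scene (np.float64(251.1547619047619), np.float64(215.38095238095238), np.int64(84), np.int64(245), np.int64(257), np.int64(212), np.int64(219))
top (np.float64(391.04819277108436), np.float64(191.42168674698794), np.int64(83), np.int64(386), np.int64(396), np.int64(186), np.int64(196))
[0] nose [ 617. -197.] rim [ 613.9558683  -197.21286642  180.73915935] res [-0.74983571 -0.35854851] [88.90938015701249]
[1] nose [ 619.96635713 -197.01872202] rim [ 616.92222543 -197.23158845  180.73915935] res [1.37313964e-06 7.63571734e-07] [103.23618865967728]
[0, 1] nose [ 619.294985   -195.95790686] rim [ 616.2508533  -196.17077329  180.73915935] res [-0.2424734   0.27880975 -0.3524316   0.20786713] [89.28072619170416, 103.24203135515563]
t: 2.78
ee_pos: [624.7, 188.8, 352.8]
orientation: [-0.006, -3.138, 0.002]
ft_force: [-0.3, -0.1, 0.1]
width: 88.0
```

```bash
python3 -m handwheel '[{"gripper":0.0,"tx":-0.001,"ty":0.001,"tz":0.025,"rx":0.0,"ry":0.0,"rz":0.0},{"gripper":0.0,"tx":0.0,"ty":0.0,"tz":0.025,"rx":0.0,"ry":0.0,"rz":0.0},{"gripper":0.0,"tx":0.0,"ty":0.0,"tz":0.015,"rx":0.0,"ry":0.0,"rz":0.0},{"gripper":0.0,"tx":0.0,"ty":0.0,"tz":0.007,"rx":0.0,"ry":0.0,"rz":0.0},{"gripper":0.0,"tx":0.0,"ty":0.0,"tz":0.0,"rx":0.0,"ry":0.0,"rz":0.0}]'; python3 - <<'E'
from h import *
p=viewer.get_image('scene'); save(p,'scene1.png'); q=viewer.get_image('top')
a=cv2.resize(p['image'][150:260,320:450,::-1],None,fx=3,fy=3);b=cv2.resize(q['image'][130:240,200:330,::-1],None,fx=3,fy=3)
cv2.imwrite('pics/crop1.png',np.hstack([a,b])); print(ctrl.get_obs()['ee_pos'])
E
```

```text
t: 3.4
ee_pos: [625.4, 192.4, 282.9]
orientation: [0.0, 3.142, 0.0]
ft_force: [-0.2, 0.4, 0.1]
width: 87.8
[625.7432966  192.27736696 283.53424587]
```

View pics/crop1.png

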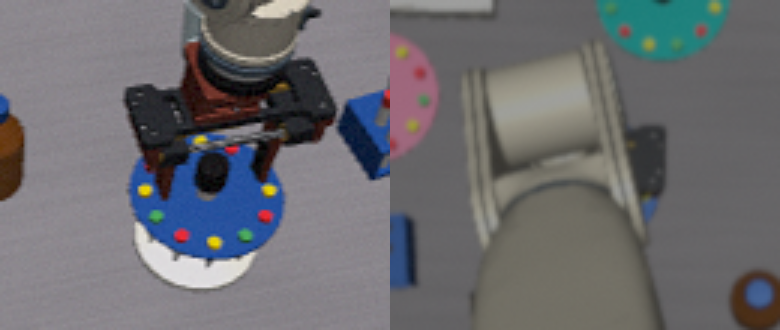

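```bash
python3 -m handwheel '[{"gripper":0.0,"tx":0.0,"ty":-0.002,"tz":0.002,"rx":0.0,"ry":0.0,"rz":0.0},{"gripper":1.0,"tx":0.0,"ty":0.0,"tz":0.0,"rx":0.0,"ry":0.0,"rz":0.0},{"gripper":1.0,"tx":0.0,"ty":0.0,"tz":0.0,"rx":0.0,"ry":0.0,"rz":0.0},{"gripper":1.0,"tx":0.0,"ty":0.0,"tz":0.0,"rx":0.0,"ry":0.0,"rz":0.0},{"gripper":1.0,"tx":0.0,"ty":0.0,"tz":0.0,"rx":0.0,"ry":0.0,"rz":0.0},{"gripper":1.0,"tx":0.0,"ty":0.0,"tz":0.0,"rx":0.0,"ry":0.0,"rz":0.0}]'
```

```text
t: 4.25
ee_pos: [625.4, 190.0, 280.7]
orientation: [-0.001, -3.142, 0.0]
ft_force: [-0.4, -0.1, 1.2]
width: 41.2
```

```bash
python3 -m handwheel '[{"gripper":1.0,"tx":0.0,"ty":0.0,"tz":0.0,"rx":0.0,"ry":0.0,"rz":0.0},{"gripper":1.0,"tx":0.0,"ty":0.0,"tz":0.0,"rx":0.0,"ry":0.0,"rz":0.0},{"gripper":1.0,"tx":0.0,"ty":0.0,"tz":0.0,"rx":0.0,"ry":0.0,"rz":0.0},{"gripper":1.0,"tx":0.0,"ty":0.0,"tz":0.0,"rx":0.0,"ry":0.0,"rz":0.0}]'
```

```text
t: 4.75
ee_pos: [625.5, 190.1, 280.7]
orientation: [0.001, 3.141, 0.0]
ft_force: [0.5, 1.2, -0.5]
width: 29.4
```

```bash
python3 -m handwheel '[{"gripper":1.0,"tx":0.0,"ty":0.0,"tz":-0.01,"rx":0.0,"ry":0.0,"rz":0.0},{"gripper":1.0,"tx":0.0,"ty":0.0,"tz":-0.02,"rx":0.0,"ry":0.0,"rz":0.0},{"gripper":1.0,"tx":0.0,"ty":0.0,"tz":-0.03,"rx":0.0,"ry":0.0,"rz":0.0},{"gripper":1.0,"tx":0.0,"ty":0.0,"tz":-0.035,"rx":0.0,"ry":0.0,"rz":0.0},{"gripper":1.0,"tx":0.0,"ty":0.0,"tz":-0.035,"rx":0.0,"ry":0.0,"rz":0.0},{"gripper":1.0,"tx":0.0,"ty":0.0,"tz":-0.03,"rx":0.0,"ry":0.0,"rz":0.0},{"gripper":1.0,"tx":0.0,"ty":0.0,"tz":-0.02,"rx":0.0,"ry":0.0,"rz":0.0},{"gripper":1.0,"tx":0.0,"ty":0.0,"tz":0.0,"rx":0.0,"ry":0.0,"rz":0.0}]'; python3 - <<'E'
from h import *
p=viewer.get_image('scene'); save(p,'scene2.png'); print(ctrl.get_obs())
E
```

```text
t: 5.75
ee_pos: [625.6, 190.0, 462.9]
orientation: [0.001, 3.138, 0.001]
ft_force: [-0.8, 0.1, -3.2]
width: 29.4
{'t': 5.8, 'qpos': array([ 2.76667968e-01,  4.10701312e-01,  1.51210634e+00, -6.83560385e-05,
        1.21796519e+00, -1.29346766e+00]), 'qvel': array([ 0.00142607,  0.02796559,  0.02825761,  0.00175575, -0.00467095,
        0.0009    ]), 'joint_torque': array([-3.30763018e-03, -5.97908914e+01, -3.21919692e+01,  4.84278731e-03,
        1.02847251e-01,  1.30670692e-04]), 'ee_pos': array([625.27391262, 189.90858735, 461.09447617]), 'orientation': array([1.00050132e-03, 3.14078638e+00, 2.55163237e-04]), 'ft_force': array([-0.70245887,  0.74509542, -2.92777605]), 'moment': array([ 0.01858874, -0.03663642, -0.02742387]), 'width': 29.5523261494009}
```

View pics/scene2.png

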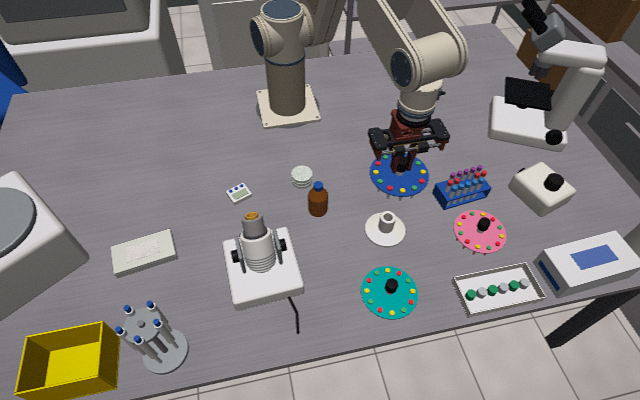

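```bash
python3 -m handwheel '[{"gripper":1.0,"tx":0.005,"ty":-0.015,"tz":-0.005,"rx":0.0,"ry":0.0,"rz":0.0},{"gripper":1.0,"tx":0.01,"ty":-0.03,"tz":-0.005,"rx":0.0,"ry":0.0,"rz":0.0},{"gripper":1.0,"tx":0.015,"ty":-0.04,"tz":-0.005,"rx":0.0,"ry":0.0,"rz":0.0},{"gripper":1.0,"tx":0.015,"ty":-0.04,"tz":-0.005,"rx":0.0,"ry":0.0,"rz":0.0},{"gripper":1.0,"tx":0.015,"ty":-0.04,"tz":0.0,"rx":0.0,"ry":0.0,"rz":0.0},{"gripper":1.0,"tx":0.015,"ty":-0.04,"tz":0.0,"rx":0.0,"ry":0.0,"rz":0.0},{"gripper":1.0,"tx":0.015,"ty":-0.04,"tz":0.0,"rx":0.0,"ry":0.0,"rz":0.0},{"gripper":1.0,"tx":0.015,"ty":-0.04,"tz":0.0,"rx":0.0,"ry":0.0,"rz":0.0}]'
python3 -m handwheel '[{"gripper":1.0,"tx":0.015,"ty":-0.04,"tz":0.0,"rx":0.0,"ry":0.0,"rz":0.0},{"gripper":1.0,"tx":0.01,"ty":-0.03,"tz":0.0,"rx":0.0,"ry":0.0,"rz":0.0},{"gripper":1.0,"tx":0.01,"ty":-0.025,"tz":0.0,"rx":0.0,"ry":0.0,"rz":0.0},{"gripper":1.0,"tx":0.0,"ty":-0.015,"tz":0.0,"rx":-0.2,"ry":-3.0,"rz":0.0},{"gripper":1.0,"tx":0.0,"ty":0.0,"tz":0.0,"rx":-0.4,"ry":-6.0,"rz":0.0},{"gripper":1.0,"tx":0.0,"ty":0.0,"tz":0.0,"rx":-0.5,"ry":-7.0,"rz":0.0},{"gripper":1.0,"tx":0.0,"ty":0.0,"tz":0.0,"rx":-0.5,"ry":-7.0,"rz":0.0},{"gripper":1.0,"tx":0.0,"ty":0.0,"tz":0.0,"rx":-0.4,"ry":-5.0,"rz":0.0}]'
cat > st.py <<'E'
from h import *
import sys
from scipy.spatial.transform import Rotation as Rn
np.set_printoptions(suppress=True,linewidth=200,precision=2)
o=ctrl.get_obs(); R=Rn.from_rotvec(o['orientation']).as_matrix()
t=np.radians(28);y=np.radians(4);a=np.array([-np.sin(t)*np.cos(y),-np.sin(t)*np.sin(y),np.cos(t)])
rim=np.array([616,-196.5,180.7]); off=float(sys.argv[1])
tgt=rim+(210.7+off)*a; d=R.T@(tgt-o['ee_pos'])
ax=np.cross(R[:,2],-a); ang=np.degrees(np.arcsin(np.linalg.norm(ax)))
print('t',o['t'],'q',o['qpos'],'F',o['ft_force'],'Fax',o['ft_force']@a,'M',o['moment'],'w',o['width'])
print('need d tool mm',d,'rot tool deg',R.T@ax/np.linalg.norm(ax)*ang,'TCP',o['ee_pos'])
b=R.T@(o['ee_pos']-rim);h=(o['ee_pos']-rim)@a;print('height of shoulder above rim if 210.7',h-210.7)
E
python3 st.py 70
```

```text
t: 6.8
ee_pos: [518.8, -96.7, 479.7]
orientation: [-0.001, -3.139, -0.0]
ft_force: [0.4, 0.2, -2.0]
width: 29.7
t: 7.8
ee_pos: [484.0, -205.2, 479.5]
orientation: [0.001, 2.652, 0.048]
ft_force: [-0.4, 0.4, -1.6]
width: 29.2
t 7.8 q [-0.48  0.12  1.89  0.38  0.74 -2.29] F [-0.37  0.35 -1.61] Fax -1.2584901958950163 M [ 0.01  0.5  -0.01] w 29.24293573701648
need d tool mm [23.38 -2.23 45.17] rot tool deg [ 0.04  0.08 -0.  ] TCP [ 483.96 -205.2   479.45]
height of shoulder above rim if 210.7 115.2071238610842
```

```bash
python3 -m handwheel '[{"gripper":1.0,"tx":0.01,"ty":0.0,"tz":0.01,"rx":0.0,"ry":0.0,"rz":0.0},{"gripper":1.0,"tx":0.013,"ty":-0.002,"tz":0.02,"rx":0.0,"ry":0.0,"rz":0.0},{"gripper":1.0,"tx":0.0,"ty":0.0,"tz":0.015,"rx":0.0,"ry":0.0,"rz":5.0},{"gripper":1.0,"tx":0.0,"ty":0.0,"tz":0.0,"rx":0.0,"ry":0.0,"rz":8.0},{"gripper":1.0,"tx":0.0,"ty":0.0,"tz":0.0,"rx":0.0,"ry":0.0,"rz":7.0},{"gripper":1.0,"tx":0.0,"ty":0.0,"tz":0.0,"rx":0.0,"ry":0.0,"rz":0.0},{"gripper":1.0,"tx":0.0,"ty":0.0,"tz":0.0,"rx":0.0,"ry":0.0,"rz":0.0}]'
python3 st.py 70
python3 - <<'E'
from h import *
ims=[]
for n,c in (('scene',(251,205)),('top',(390,195))):
    p=viewer.get_image(n); np.savez(f'/tmp/{n}3.npz',**p)
    ims.append(cv2.resize(p['image'][c[1]-60:c[1]+60,c[0]-60:c[0]+60,::-1],(380,380),interpolation=cv2.INTER_CUBIC))
cv2.imwrite('pics/crop3.png',np.hstack(ims))
E
```

```text
t: 8.68
ee_pos: [485.7, -205.2, 429.4]
orientation: [0.46, 2.624, 0.161]
ft_force: [-0.6, -0.7, -2.7]
width: 29.9
t 8.675 q [-0.48  0.19  1.94  0.43  0.63 -2.01] F [-0.64 -0.69 -2.75] Fax -2.103567284563079 M [-0.    0.42 -0.02] w 29.92717180308485
need d tool mm [ 1.12 -0.96  0.18] rot tool deg [ 0.04 -0.06 -0.  ] TCP [ 485.67 -205.19  429.37]
height of shoulder above rim if 210.7 70.17954680854638
```

View pics/crop3.png

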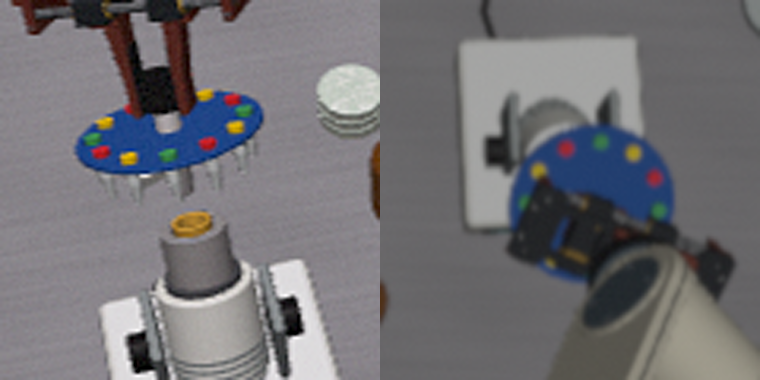

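```bash
python3 - <<'E'
from h import *
from scipy.spatial.transform import Rotation as Rn
np.set_printoptions(suppress=True,precision=2)
o=ctrl.get_obs();R=Rn.from_rotvec(o['orientation']).as_matrix();z=-R[:,2]
org=o['ee_pos']-210.7*z
print('expected org',org,'axis',z)
for n in ('scene','top'):
    p=dict(np.load(f'/tmp/{n}3.npz'));W=cloud(p);im=p['image'].astype(int)
    k=(im[...,2]>im[...,0]+40)&(np.linalg.norm(W-org,axis=-1)<95)
    Q=W[k]
    h=(Q-org)@z; Q=Q[abs(h-14)<15]
    for _ in range(3):
        c=Q.mean(0);nn=np.linalg.svd(Q-c)[2][2];nn*=np.sign(nn[2]);r=(Q-c)@nn;Q=Q[abs(r)<2.5*r.std()]
    e1=np.cross(nn,[0,1,0]);e1/=np.linalg.norm(e1);e2=np.cross(nn,e1)
    uv=np.c_[(Q-c)@e1,(Q-c)@e2].astype(np.float32)
    (cu,cv),rad=cv2.minEnclosingCircle(uv)
    cc=c+cu*e1+cv*e2; org2=cc-14*nn
    print(n,len(Q),'n',nn,'angle to tool',np.degrees(np.arccos(nn@z)),'rad',rad,'org',org2,'diff in tool',R.T@(org2-org))
    print('   tip model px',proj(p,org-44*z),'rim px',proj(p,[616,-196.5,180.7]))
E
```

```text
expected org [ 584.57 -198.13  243.75] axis [-0.47 -0.03  0.88]
scene 707 n [-0.47 -0.04  0.88] angle to tool 0.6474508887276785 rad 76.19318389892578 org [ 586.69 -199.06  244.91] diff in tool [-2.58 -0.03 -0.06]
   tip model px (np.float64(248.841921963411), np.float64(205.6342920494643)) rim px (np.float64(250.5395520128771), np.float64(214.4635040680083))
top 842 n [-0.47 -0.04  0.88] angle to tool 0.5861644578229767 rad 73.94440460205078 org [ 587.56 -199.92  244.97] diff in tool [-3.64 -0.57  0.26]
   tip model px (np.float64(392.28782189370463), np.float64(194.08535381024203)) rim px (np.float64(390.97702939504643), np.float64(192.0407736434696))
```

```bash
python3 -m handwheel '[{"gripper":1.0,"tx":0.0025,"ty":-0.001,"tz":0.005,"rx":0.0,"ry":0.0,"rz":0.0},{"gripper":1.0,"tx":0.0,"ty":0.0,"tz":0.008,"rx":0.0,"ry":0.0,"rz":0.0},{"gripper":1.0,"tx":0.0,"ty":0.0,"tz":0.008,"rx":0.0,"ry":0.0,"rz":0.0},{"gripper":1.0,"tx":0.0,"ty":0.0,"tz":0.004,"rx":0.0,"ry":0.0,"rz":0.0},{"gripper":1.0,"tx":0.0,"ty":0.0,"tz":0.004,"rx":0.0,"ry":0.0,"rz":0.0},{"gripper":1.0,"tx":0.0,"ty":0.0,"tz":0.004,"rx":0.0,"ry":0.0,"rz":0.0},{"gripper":1.0,"tx":0.0,"ty":0.0,"tz":0.0,"rx":0.0,"ry":0.0,"rz":0.0}]'
python3 st.py 0
python3 - <<'E'
from h import *
ims=[]
for n,c in (('scene',(251,205)),):
    p=viewer.get_image(n); np.savez(f'/tmp/{n}4.npz',**p)
    cv2.imwrite('pics/crop4.png',cv2.resize(p['image'][c[1]-40:c[1]+40,c[0]-40:c[0]+40,::-1],(560,560),interpolation=cv2.INTER_CUBIC))
E
```

```text
t: 9.65
ee_pos: [499.3, -204.1, 399.5]
orientation: [0.463, 2.622, 0.162]
ft_force: [-0.3, -0.4, -2.2]
width: 29.3
t 9.65 q [-0.47  0.25  1.95  0.47  0.57 -2.04] F [-0.26 -0.43 -2.25] Fax -1.8481434143579953 M [-0.08  0.47  0.07] w 29.328518713972056
need d tool mm [-0.74 -0.28 37.39] rot tool deg [ 0.06  0.03 -0.  ] TCP [ 499.25 -204.14  399.47]
height of shoulder above rim if 210.7 37.39253054995848
```

View pics/crop4.png

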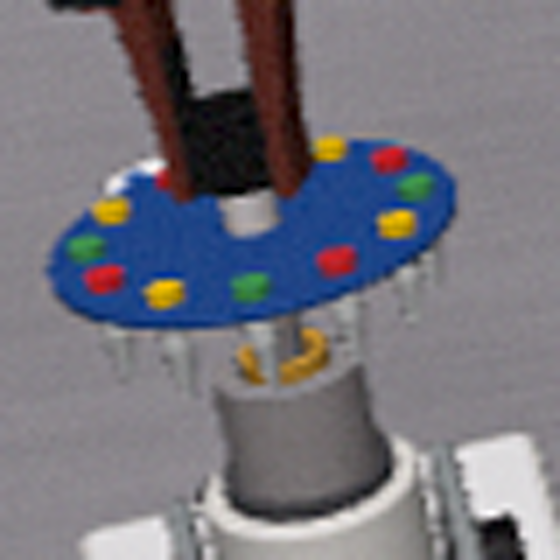

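The shank tip (crop 288,340) is inside the brass ring (240–328), and there is no contact force. I'll continue gently.

```bash
python3 -m handwheel '[{"gripper":1.0,"tx":0.0,"ty":0.0,"tz":0.004,"rx":0.0,"ry":0.0,"rz":0.0},{"gripper":1.0,"tx":0.0,"ty":0.0,"tz":0.004,"rx":0.0,"ry":0.0,"rz":0.0},{"gripper":1.0,"tx":0.0,"ty":0.0,"tz":0.004,"rx":0.0,"ry":0.0,"rz":0.0},{"gripper":1.0,"tx":0.0,"ty":0.0,"tz":0.003,"rx":0.0,"ry":0.0,"rz":0.0},{"gripper":1.0,"tx":0.0,"ty":0.0,"tz":0.0,"rx":0.0,"ry":0.0,"rz":0.0}]'
python3 st.py 0
```

```text
t: 10.32
ee_pos: [506.3, -203.6, 386.2]
orientation: [0.463, 2.622, 0.162]
ft_force: [-0.1, -0.3, -3.0]
width: 29.5
t 10.325 q [-0.46  0.28  1.95  0.48  0.54 -2.05] F [-0.08 -0.26 -2.99] Fax -2.5964522522627185 M [-0.03  0.44 -0.04] w 29.49977543955375
need d tool mm [-0.78 -0.28 22.36] rot tool deg [0.06 0.02 0.  ] TCP [ 506.27 -203.62  386.19]
height of shoulder above rim if 210.7 22.358624014190156
```

```bash
python3 -m handwheel '[{"gripper":1.0,"tx":0.0,"ty":0.0,"tz":0.003,"rx":0.0,"ry":0.0,"rz":0.0},{"gripper":1.0,"tx":0.0,"ty":0.0,"tz":0.003,"rx":0.0,"ry":0.0,"rz":0.0},{"gripper":1.0,"tx":0.0,"ty":0.0,"tz":0.003,"rx":0.0,"ry":0.0,"rz":0.0},{"gripper":1.0,"tx":0.0,"ty":0.0,"tz":0.0,"rx":0.0,"ry":0.0,"rz":0.0}]'
python3 st.py 0
```

```text
t: 10.82
ee_pos: [510.5, -203.3, 378.3]
orientation: [0.463, 2.622, 0.162]
ft_force: [0.1, -0.5, -2.6]
width: 29.8
t 10.825 q [-0.46  0.29  1.94  0.49  0.53 -2.06] F [ 0.1  -0.51 -2.58] Fax -2.308609381895121 M [-0.09  0.4  -0.06] w 29.783030530230494
need d tool mm [-0.78 -0.28 13.38] rot tool deg [0.06 0.03 0.  ] TCP [ 510.48 -203.31  378.27]
height of shoulder above rim if 210.7 13.384367684977917
```

```bash
python3 -m handwheel '[{"gripper":1.0,"tx":0.0,"ty":0.0,"tz":0.002,"rx":0.0,"ry":0.0,"rz":0.0},{"gripper":1.0,"tx":0.0,"ty":0.0,"tz":0.002,"rx":0.0,"ry":0.0,"rz":0.0},{"gripper":1.0,"tx":0.0,"ty":0.0,"tz":0.0,"rx":0.0,"ry":0.0,"rz":0.0}]'
python3 st.py 0; python3 -m handwheel '[{"gripper":1.0,"tx":0.0,"ty":0.0,"tz":0.0015,"rx":0.0,"ry":0.0,"rz":0.0},{"gripper":1.0,"tx":0.0,"ty":0.0,"tz":0.0015,"rx":0.0,"ry":0.0,"rz":0.0},{"gripper":1.0,"tx":0.0,"ty":0.0,"tz":0.0,"rx":0.0,"ry":0.0,"rz":0.0}]'
python3 st.py 0
```

```text
t: 11.2
ee_pos: [512.3, -203.2, 374.9]
orientation: [0.463, 2.621, 0.162]
ft_force: [-0.1, -0.6, -2.3]
width: 29.3
t 11.2 q [-0.45  0.3   1.94  0.5   0.52 -2.06] F [-0.07 -0.56 -2.28] Fax -1.958708191105667 M [-0.02  0.43  0.03] w 29.32996152732008
need d tool mm [-0.72 -0.28  9.51] rot tool deg [ 0.06  0.04 -0.  ] TCP [ 512.34 -203.2   374.87]
height of shoulder above rim if 210.7 9.509769243598498
t: 11.58
ee_pos: [513.7, -203.1, 372.2]
orientation: [0.463, 2.621, 0.162]
ft_force: [0.1, 0.3, -2.7]
width: 29.7
t 11.575 q [-0.45  0.31  1.94  0.5   0.51 -2.06] F [ 0.08  0.35 -2.69] Fax -2.425077460347554 M [-0.06  0.47 -0.07] w 29.66548830300979
need d tool mm [-0.73 -0.28  6.52] rot tool deg [0.06 0.04 0.  ] TCP [ 513.74 -203.1   372.23]
height of shoulder above rim if 210.7 6.51999796528429
```

```bash
python3 -m handwheel '[{"gripper":1.0,"tx":0.0,"ty":0.0,"tz":0.001,"rx":0.0,"ry":0.0,"rz":0.0},{"gripper":1.0,"tx":0.0,"ty":0.0,"tz":0.001,"rx":0.0,"ry":0.0,"rz":0.0},{"gripper":1.0,"tx":0.0,"ty":0.0,"tz":0.0,"rx":0.0,"ry":0.0,"rz":0.0}]'
python3 st.py 0; python3 -m handwheel '[{"gripper":1.0,"tx":0.0,"ty":0.0,"tz":0.001,"rx":0.0,"ry":0.0,"rz":0.0},{"gripper":1.0,"tx":0.0,"ty":0.0,"tz":0.0,"rx":0.0,"ry":0.0,"rz":0.0}]'
python3 st.py 0
python3 - <<'E'
from h import *
ims=[]
for n,c in (('scene',(251,205)),):
    p=viewer.get_image(n); np.savez(f'/tmp/{n}5.npz',**p)
    cv2.imwrite('pics/crop5.png',cv2.resize(p['image'][c[1]-40:c[1]+40,c[0]-40:c[0]+40,::-1],(560,560),interpolation=cv2.INTER_CUBIC))
E
```

```text
t: 11.95
ee_pos: [514.6, -203.1, 370.5]
orientation: [0.463, 2.621, 0.162]
ft_force: [-0.3, 0.0, -3.4]
width: 29.3
t 11.95 q [-0.45  0.31  1.94  0.5   0.51 -2.07] F [-0.35  0.02 -3.39] Fax -2.831588665344279 M [0.   0.6  0.02] w 29.347164087299372
need d tool mm [-0.75 -0.26  4.55] rot tool deg [0.06 0.04 0.  ] TCP [ 514.64 -203.05  370.48]
height of shoulder above rim if 210.7 4.5542004924627975
t: 12.2
ee_pos: [515.1, -203.0, 369.6]
orientation: [0.463, 2.621, 0.162]
ft_force: [-0.5, -0.6, -3.9]
width: 29.6
t 12.2 q [-0.45  0.31  1.94  0.5   0.51 -2.07] F [-0.46 -0.64 -3.86] Fax -3.172572058622894 M [-0.02  0.63  0.06] w 29.575253618348484
need d tool mm [-0.75 -0.24  3.57] rot tool deg [0.06 0.04 0.  ] TCP [ 515.09 -203.03  369.61]
height of shoulder above rim if 210.7 3.569303388224114
```

View pics/crop5.png

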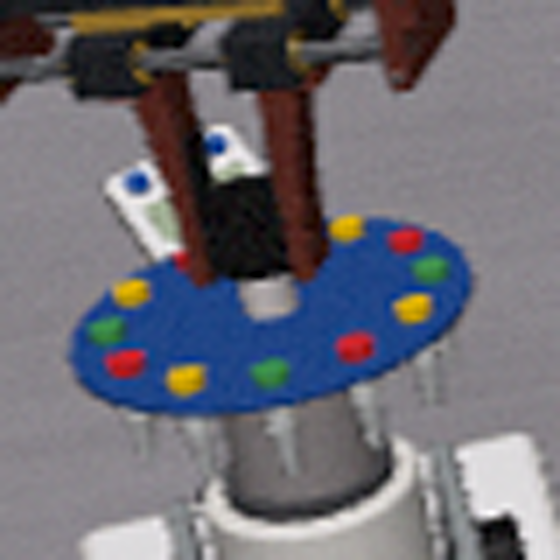

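```bash
python3 -m handwheel '[{"gripper":1.0,"tx":0.0005,"ty":-0.0002,"tz":0.0,"rx":0.0,"ry":0.0,"rz":0.0},{"gripper":1.0,"tx":0.0,"ty":0.0,"tz":0.001,"rx":0.0,"ry":0.0,"rz":0.0},{"gripper":1.0,"tx":0.0,"ty":0.0,"tz":0.0,"rx":0.0,"ry":0.0,"rz":0.0}]'
python3 st.py 0; python3 -m handwheel '[{"gripper":1.0,"tx":0.0,"ty":0.0,"tz":0.001,"rx":0.0,"ry":0.0,"rz":0.0},{"gripper":1.0,"tx":0.0,"ty":0.0,"tz":0.0,"rx":0.0,"ry":0.0,"rz":0.0}]'
python3 st.py 0
```

```text
t: 12.62
ee_pos: [515.2, -203.0, 368.6]
orientation: [0.463, 2.621, 0.162]
ft_force: [0.4, -0.1, -2.6]
width: 29.5
t 12.625 q [-0.45  0.31  1.94  0.5   0.51 -2.07] F [ 0.44 -0.12 -2.57] Fax -2.4693245431332596 M [-0.01  0.45  0.07] w 29.532837643116153
need d tool mm [-1.1  -0.07  2.61] rot tool deg [0.05 0.06 0.  ] TCP [ 515.21 -203.04  368.58]
height of shoulder above rim if 210.7 2.6102096171048004
t: 12.88
ee_pos: [515.6, -203.0, 367.6]
orientation: [0.463, 2.621, 0.162]
ft_force: [-0.0, -0.4, -3.6]
width: 29.3
t 12.875 q [-0.45  0.32  1.94  0.51  0.51 -2.07] F [-0.01 -0.36 -3.59] Fax -3.1589445653542496 M [0.01 0.52 0.03] w 29.299988787195872
need d tool mm [-1.15 -0.07  1.57] rot tool deg [0.06 0.05 0.  ] TCP [ 515.65 -202.98  367.64]
height of shoulder above rim if 210.7 1.5730481607457705
```

```bash
python3 -m handwheel '[{"gripper":1.0,"tx":0.0004,"ty":-0.0001,"tz":0.0005,"rx":0.0,"ry":0.0,"rz":0.0},{"gripper":1.0,"tx":0.0,"ty":0.0,"tz":0.0005,"rx":0.0,"ry":0.0,"rz":0.0},{"gripper":1.0,"tx":0.0,"ty":0.0,"tz":0.0,"rx":0.0,"ry":0.0,"rz":0.0}]'
python3 st.py 0; python3 -m handwheel '[{"gripper":1.0,"tx":0.0,"ty":0.0,"tz":0.0005,"rx":0.0,"ry":0.0,"rz":0.0},{"gripper":1.0,"tx":0.0,"ty":0.0,"tz":0.0,"rx":0.0,"ry":0.0,"rz":0.0}]'
python3 st.py 0
```

```text
t: 13.25
ee_pos: [515.7, -202.9, 366.6]
orientation: [0.463, 2.621, 0.162]
ft_force: [-0.4, 0.4, -3.0]
width: 29.8
t 13.25 q [-0.45  0.32  1.94  0.51  0.5  -2.07] F [-0.45  0.42 -3.  ] Fax -2.4559596393729524 M [-0.04  0.49  0.  ] w 29.78828722872992
need d tool mm [-1.54  0.04  0.64] rot tool deg [0.05 0.06 0.  ] TCP [ 515.73 -202.92  366.63]
height of shoulder above rim if 210.7 0.6338381721835162
t: 13.5
ee_pos: [515.9, -202.9, 366.3]
orientation: [0.462, 2.621, 0.162]
ft_force: [-0.0, 1.1, -1.1]
width: 29.3
t 13.5 q [-0.45  0.32  1.94  0.51  0.5  -2.07] F [-0.04  1.11 -1.11] Fax -0.9937486616997131 M [-0.08  0.51  0.05] w 29.320296624502706
need d tool mm [-1.51  0.03  0.24] rot tool deg [0.05 0.06 0.  ] TCP [ 515.95 -202.91  366.3 ]
height of shoulder above rim if 210.7 0.2403832832217745
```

```bash
python3 -m handwheel '[{"gripper":0.5,"tx":0.0,"ty":0.0,"tz":0.0,"rx":0.0,"ry":0.0,"rz":0.0},{"gripper":0.5,"tx":0.0,"ty":0.0,"tz":0.0,"rx":0.0,"ry":0.0,"rz":0.0},{"gripper":0.3,"tx":0.0,"ty":0.0,"tz":0.0,"rx":0.0,"ry":0.0,"rz":0.0},{"gripper":0.3,"tx":0.0,"ty":0.0,"tz":0.0,"rx":0.0,"ry":0.0,"rz":0.0}]'
python3 st.py 0
python3 - <<'E'
from h import *
for n,c in (('scene',(251,205)),):
    p=viewer.get_image(n); np.savez(f'/tmp/{n}6.npz',**p)
    cv2.imwrite('pics/crop6.png',cv2.resize(p['image'][c[1]-40:c[1]+40,c[0]-40:c[0]+40,::-1],(560,560),interpolation=cv2.INTER_CUBIC))
E
```

```text
t: 14.0
ee_pos: [516.0, -202.9, 366.3]
orientation: [0.463, 2.621, 0.162]
ft_force: [0.0, -0.2, 0.2]
width: 59.8
t 14.0 q [-0.45  0.32  1.94  0.51  0.5  -2.07] F [ 0.02 -0.23  0.2 ] Fax 0.17816163512230282 M [-0.02  0.22  0.03] w 59.82110613906299
need d tool mm [-1.46  0.02  0.23] rot tool deg [0.05 0.07 0.  ] TCP [ 516.   -202.92  366.3 ]
height of shoulder above rim if 210.7 0.22376600139085667
```

View pics/crop6.png

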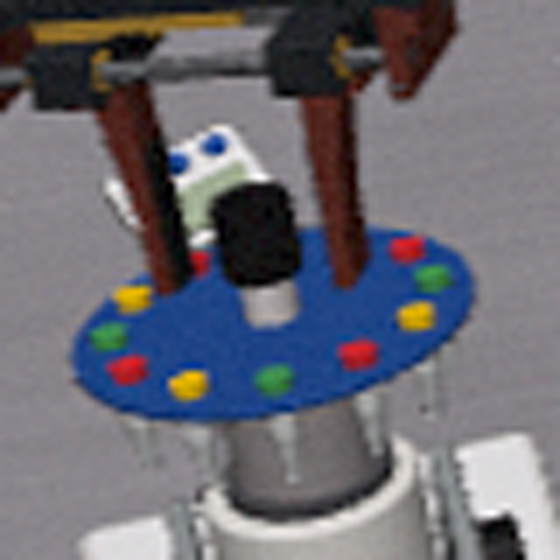

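```bash
python3 -m handwheel '[{"gripper":0.3,"tx":0.0,"ty":0.0,"tz":-0.01,"rx":0.0,"ry":0.0,"rz":0.0},{"gripper":0.3,"tx":0.0,"ty":0.0,"tz":-0.02,"rx":0.0,"ry":0.0,"rz":0.0},{"gripper":0.5,"tx":0.0,"ty":0.0,"tz":-0.02,"rx":0.0,"ry":0.0,"rz":0.0},{"gripper":1.0,"tx":0.0,"ty":0.0,"tz":0.0,"rx":0.0,"ry":0.0,"rz":0.0},{"gripper":1.0,"tx":0.0,"ty":0.0,"tz":0.0,"rx":0.0,"ry":0.0,"rz":0.0},{"gripper":1.0,"tx":0.0,"ty":0.0,"tz":0.0,"rx":0.0,"ry":0.0,"rz":0.0},{"gripper":1.0,"tx":0.0,"ty":0.0,"tz":0.0,"rx":0.0,"ry":0.0,"rz":0.0},{"gripper":1.0,"tx":0.0,"ty":0.0,"tz":0.0,"rx":0.0,"ry":0.0,"rz":0.0}]'
python3 st.py 33.3
cat > disc.py <<'E'
from h import *
import sys
np.set_printoptions(suppress=True,precision=2)
t=np.radians(28);y=np.radians(4);z=np.array([-np.sin(t)*np.cos(y),-np.sin(t)*np.sin(y),np.cos(t)])
org=np.array([616,-196.5,180.7])
tag=sys.argv[1]; ims=[]
for n,c in (('scene',(251,205)),('top',(390,190))):
    p=viewer.get_image(n); np.savez(f'/tmp/{n}{tag}.npz',**p)
    ims.append(cv2.resize(p['image'][c[1]-40:c[1]+40,c[0]-40:c[0]+40,::-1],(400,400),interpolation=cv2.INTER_CUBIC))
    W=cloud(p);im=p['image'].astype(int)
    k=(im[...,2]>im[...,0]+40)&(np.linalg.norm(W-org,axis=-1)<95)
    Q=W[k]
    h=(Q-org)@z; Q=Q[abs(h-12)<15]
    for _ in range(3):
        cc=Q.mean(0);nn=np.linalg.svd(Q-cc)[2][2];nn*=np.sign(nn[2]);r=(Q-cc)@nn;Q=Q[abs(r)<2.5*r.std()]
    e1=np.cross(nn,[0,1,0]);e1/=np.linalg.norm(e1);e2=np.cross(nn,e1)
    (cu,cv),rad=cv2.minEnclosingCircle(np.c_[(Q-cc)@e1,(Q-cc)@e2].astype(np.float32))
    o2=cc+cu*e1+cv*e2-14*nn
    print(n,len(Q),'n',nn,'angle',np.degrees(np.arccos(nn@z)),'rad',rad,'org',o2,'height',(Q.mean(0)-org)@z-14,'median h',np.median((Q-org)@z)-14)
cv2.imwrite(f'pics/crop{tag}.png',np.hstack(ims))
E
python3 disc.py 7
```

```text
t: 15.05
ee_pos: [492.5, -204.5, 409.9]
orientation: [0.463, 2.622, 0.162]
ft_force: [0.5, -0.3, 0.1]
width: 5.0
t 15.05 q [-0.47  0.22  1.95  0.45  0.59 -2.03] F [ 0.49 -0.34  0.14] Fax -0.09573445627956537 M [-0.05  0.21  0.01] w 4.958927303918234
need d tool mm [-1.74  0.09 16.44] rot tool deg [ 0.06  0.01 -0.  ] TCP [ 492.54 -204.52  409.89]
height of shoulder above rim if 210.7 49.74358847086455
scene 813 n [-0.47 -0.03  0.88] angle 0.208506236121539 rad 76.39661407470703 org [ 616.21 -195.6   181.27] height 0.37980147704110223 median h 0.4025922302345677
top 957 n [-0.47 -0.03  0.88] angle 0.11098554701062015 rad 73.47894287109375 org [ 618.4  -197.61  182.25] height 0.2970862641714618 median h 0.4590154351374913
```

View pics/crop7.png

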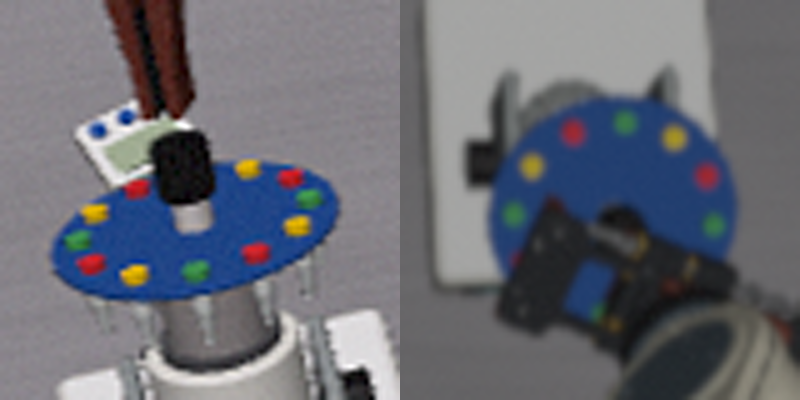

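```bash
python3 -m handwheel '[{"gripper":1.0,"tx":-0.0025,"ty":0.0,"tz":0.005,"rx":0.0,"ry":0.0,"rz":0.0},{"gripper":1.0,"tx":0.0,"ty":0.0,"tz":0.005,"rx":0.0,"ry":0.0,"rz":0.0},{"gripper":1.0,"tx":0.0,"ty":0.0,"tz":0.004,"rx":0.0,"ry":0.0,"rz":0.0},{"gripper":1.0,"tx":0.0,"ty":0.0,"tz":0.001,"rx":0.0,"ry":0.0,"rz":0.0},{"gripper":1.0,"tx":0.0,"ty":0.0,"tz":0.0,"rx":0.0,"ry":0.0,"rz":0.0}]'
python3 st.py 33.3
python3 -m handwheel '[{"gripper":1.0,"tx":0.0,"ty":0.0,"tz":0.001,"rx":0.0,"ry":0.0,"rz":0.0},{"gripper":1.0,"tx":0.0,"ty":0.0,"tz":0.001,"rx":0.0,"ry":0.0,"rz":0.0}]'
python3 st.py 33.3
```

```text
t: 15.78
ee_pos: [501.6, -204.9, 398.0]
orientation: [0.463, 2.621, 0.162]
ft_force: [0.5, -0.3, 0.4]
width: 0.3
t 15.775 q [-0.47  0.25  1.94  0.47  0.57 -2.04] F [ 0.46 -0.27  0.38] Fax 0.12966520147198946 M [-0.05  0.22 -0.02] w 0.26029875417874665
need d tool mm [0.84 0.05 1.73] rot tool deg [ 0.06  0.04 -0.  ] TCP [ 501.6  -204.89  398.02]
height of shoulder above rim if 210.7 35.02782351602909
t: 16.02
ee_pos: [502.5, -204.9, 396.8]
orientation: [0.462, 2.621, 0.161]
ft_force: [-4.4, -0.4, 4.8]
width: 0.3
t 16.025 q [-0.47  0.26  1.94  0.47  0.56 -2.04] F [-4.37 -0.36  4.84] Fax 6.3303865481092165 M [0.04 0.43 0.04] w 0.2630521976183077
need d tool mm [1.07 0.04 0.19] rot tool deg [ 0.05  0.09 -0.  ] TCP [ 502.51 -204.91  396.76]
height of shoulder above rim if 210.7 33.4926123741063
```

```bash
python3 -m handwheel '[{"gripper":1.0,"tx":0.0,"ty":0.0,"tz":0.001,"rx":0.0,"ry":0.0,"rz":0.0},{"gripper":1.0,"tx":0.0,"ty":0.0,"tz":0.001,"rx":0.0,"ry":0.0,"rz":0.0}]'
python3 st.py 33.3
python3 -m handwheel '[{"gripper":1.0,"tx":0.0,"ty":0.0,"tz":0.001,"rx":0.0,"ry":0.0,"rz":0.0},{"gripper":1.0,"tx":0.0,"ty":0.0,"tz":0.001,"rx":0.0,"ry":0.0,"rz":0.0}]'
python3 st.py 33.3
```

```text
t: 16.27
ee_pos: [503.4, -204.9, 395.2]
orientation: [0.462, 2.621, 0.161]
ft_force: [-5.4, -0.2, 7.1]
width: -0.1
t 16.275 q [-0.46  0.26  1.94  0.47  0.56 -2.04] F [-5.45 -0.15  7.13] Fax 8.84701286838552 M [0.01 0.48 0.04] w -0.1024148290366553
need d tool mm [ 1.07  0.05 -1.63] rot tool deg [0.05 0.09 0.  ] TCP [ 503.37 -204.86  395.15]
height of shoulder above rim if 210.7 31.668337986798292
t: 16.52
ee_pos: [504.3, -204.8, 393.4]
orientation: [0.462, 2.621, 0.161]
ft_force: [-5.0, -0.4, 5.4]
width: 0.6
t 16.525 q [-0.46  0.26  1.94  0.47  0.56 -2.04] F [-5.04 -0.43  5.45] Fax 7.188457306998371 M [0.04 0.51 0.08] w 0.6150226869021264
need d tool mm [ 1.08  0.08 -3.58] rot tool deg [0.05 0.1  0.  ] TCP [ 504.28 -204.83  393.43]
height of shoulder above rim if 210.7 29.724502290639975
```

```bash
python3 -m handwheel '[{"gripper":1.0,"tx":0.0,"ty":0.0,"tz":0.001,"rx":0.0,"ry":0.0,"rz":0.0},{"gripper":1.0,"tx":0.0,"ty":0.0,"tz":0.0005,"rx":0.0,"ry":0.0,"rz":0.0}]'
python3 st.py 33.3
python3 -m handwheel '[{"gripper":1.0,"tx":0.0,"ty":0.0,"tz":0.0005,"rx":0.0,"ry":0.0,"rz":0.0},{"gripper":1.0,"tx":0.0,"ty":0.0,"tz":0.0005,"rx":0.0,"ry":0.0,"rz":0.0}]'
python3 st.py 33.3
```

```text
t: 16.77
ee_pos: [504.9, -204.8, 392.5]
orientation: [0.462, 2.62, 0.161]
ft_force: [-10.6, 0.1, 14.4]
width: 0.1
t 16.775 q [-0.46  0.27  1.94  0.47  0.55 -2.04] F [-10.62   0.13  14.35] Fax 17.640621624105204 M [0.09 0.75 0.13] w 0.11545413726866775
need d tool mm [ 1.23  0.07 -4.67] rot tool deg [0.05 0.12 0.  ] TCP [ 504.92 -204.83  392.53]
height of shoulder above rim if 210.7 28.62925483167112
t: 17.02
ee_pos: [505.1, -204.9, 392.6]
orientation: [0.461, 2.619, 0.161]
ft_force: [-17.6, 0.9, 24.3]
width: 0.5
t 17.025 q [-0.46  0.27  1.94  0.47  0.55 -2.04] F [-17.61   0.87  24.26] Fax 29.642372694013318 M [0.15 1.2  0.1 ] w 0.5150928251439266
need d tool mm [ 1.43  0.04 -4.75] rot tool deg [0.06 0.16 0.  ] TCP [ 505.14 -204.88  392.56]
height of shoulder above rim if 210.7 28.550457676374975
```

```bash
python3 -m handwheel '[{"gripper":1.0,"tx":0.0,"ty":0.0,"tz":-0.005,"rx":0.0,"ry":0.0,"rz":0.0},{"gripper":1.0,"tx":0.0,"ty":0.0,"tz":-0.02,"rx":0.0,"ry":0.0,"rz":0.0},{"gripper":1.0,"tx":0.0,"ty":0.0,"tz":-0.04,"rx":0.0,"ry":0.0,"rz":0.0},{"gripper":1.0,"tx":0.0,"ty":0.0,"tz":-0.03,"rx":0.0,"ry":0.0,"rz":0.0},{"gripper":1.0,"tx":0.0,"ty":0.0,"tz":0.0,"rx":0.0,"ry":0.0,"rz":0.0}]'
python3 st.py 33.3; python3 disc.py 8
```

```text
t: 17.65
ee_pos: [460.5, -208.1, 477.2]
orientation: [0.462, 2.617, 0.159]
ft_force: [0.9, -0.0, -0.5]
width: 0.3
t 17.65 q [-0.51  0.09  1.94  0.4   0.73 -1.98] F [ 0.9  -0.01 -0.51] Fax -0.86825888359445 M [-0.05  0.23 -0.05] w 0.2556811302382563
need d tool mm [ 2.22  0.   90.95] rot tool deg [-0.    0.33  0.  ] TCP [ 460.54 -208.06  477.17]
height of shoulder above rim if 210.7 124.25716341750581
scene 811 n [-0.47 -0.03  0.88] angle 0.10212308129697528 rad 77.04084014892578 org [ 618.92 -195.32  177.02] height -4.636475066001498 median h -4.640392489094166
top 1098 n [-0.48 -0.03  0.88] angle 0.6381769312126755 rad 74.44564819335938 org [ 619.72 -197.28  177.02] height -4.805971246360706 median h -4.723413290095857
```

View pics/crop8.png

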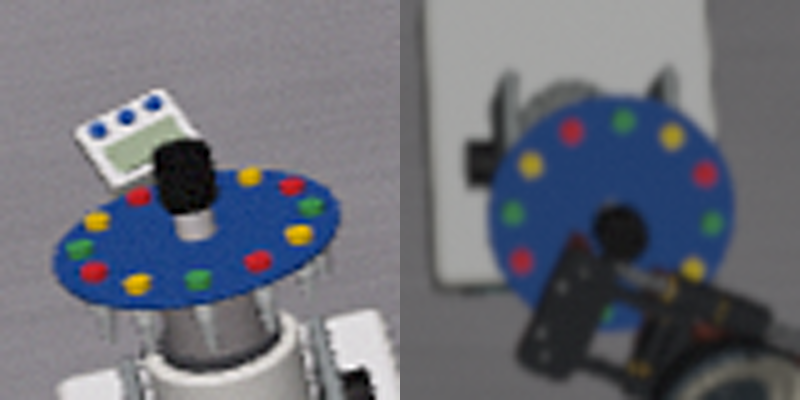

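```bash
python3 - <<'E'
from h import *
p=viewer.get_image('scene'); save(p,'scene9.png')
a=np.load('/tmp/scene0.npz')['image'].astype(int); d=np.abs(a-p['image']).max(-1)>60
n,l,s,c=cv2.connectedComponentsWithStats(d.astype(np.uint8))
print([(s[i].tolist()) for i in range(1,n) if s[i][4]>15])
E
```

```text
[[175, 0, 35, 18, 242], [209, 0, 23, 17, 59], [311, 0, 25, 62, 304], [299, 4, 4, 12, 21], [449, 4, 60, 63, 1665], [251, 6, 12, 23, 128], [173, 19, 38, 45, 524], [265, 23, 28, 7, 60], [294, 24, 6, 6, 25], [267, 27, 22, 6, 42], [264, 31, 31, 31, 515], [215, 57, 8, 5, 29], [212, 66, 22, 5, 30], [202, 68, 35, 14, 258], [187, 82, 82, 80, 2619], [222, 192, 57, 39, 1202], [363, 194, 52, 45, 1663]]
```

View pics/scene9.png

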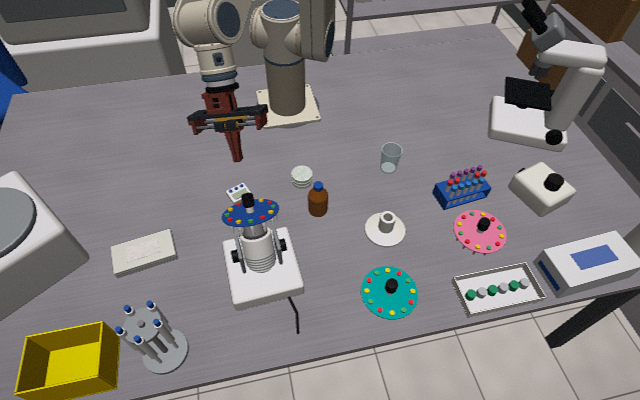

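The carousel is on the spindle at (250,212), the hand is clear at (237,155), and the only changes in the picture are the arm, the carousel and the empty stand. I'm handing it in.

```bash
python3 -c "
from workcell import ctrl
print(ctrl.close_job())"
```

```text
the job is handed in; nothing more can be done
None
```

The carousel is loaded on the rotator: the sleeve is driven to its hard stop, the hand is clear, and I handed the job in at about 17.9 s of the 54 s allowed.

I lifted the blue carousel by its knob and lowered it along the tilted spindle until it just touched the sleeve's rim, at about 1.5 N. I then let go and pushed on the knob top with closed fingertips in small steps. That was one continued push rather than separate taps. The sleeve moved at about 7–9 N, then stopped, with the force rising to about 30 N and almost no further travel.

**Last checks:**
- **Sleeve travel:** both cameras show the disc about 5.1 mm lower than before the push. That fits a sleeve starting near 0.9 mm and ending at 6 mm. I could not see the rim under the disc, so "fully home" rests on the force rise and this drop.
- **Squareness:** the disc's axis is 0.1° (scene camera) and 0.6° (top camera, partly blocked by the hand) from the spindle axis. The absolute height disagrees by about 0.8 mm with my estimate for fully home, which is within the 2 mm calibration.
- **Bystanders:** comparing the scene pictures from before and after shows no change in any of them.

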